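# Hang the rinsed filling knives on the drying rack and run its carriage home

### The arm

A 6-joint arm with a two-finger parallel gripper is mounted at the origin on the work surface; the furniture and walls round the work are solid. World frame = base frame: x ahead of the robot, y to its left, z up, the work surface at z = 0. Lengths are in m, angles in rad, forces in N, time in s.
With the tool pointing down it reaches from about 0.275 to 0.875 m from the base axis. Payload 12.5 kg.
Tool frame: the origin (TCP) lies at the very end of the fingers, on their centre line; the grasp point (between the pads) lies 19 mm behind it; z points along the fingers, y is the line along which they close (so a half turn about z gives the same grasp; the last joint's range is limited). The gripper opens to 85 mm and grips with 20 to 120 N. Pads are 22 mm wide; open, the fingers measure 114 mm over their backs; the gripper's body (76 mm by 85 mm) begins 54 mm behind the grasp point. The pads swing forward as they close: fully open they stand 13 mm farther back than shut.
Start: joints at [-1.431, 0.351, 1.652, -0, 1.139, -0.085], TCP at [0.123, -0.536, 0.231] pointing down, gripper open.
Joint ranges: [-2.75, 2.75], [-0.79, 2.1], [0.01, 2.65], [-1.57, 4.71], [0.07, 3.14], [-2.87, 2.87]. Speed limits (rad/s): [2.22, 2.22, 2.79, 3.14, 3.14, 3.14].

### API

Orientations are given as a 3x3 rotation matrix whose columns are the frame's x, y, z axes.
In Python, from bench import manip gives the robot as it stands. Calls block until the motion is done:
- manip.move_ptp(position, orientation): joint-space move of the TCP to a pose.
- manip.move_l(position, attitude=None, max_speed=0.15): straight line of the TCP; attitude=None keeps the orientation; max_speed is the mean speed in m/s.
- manip.move_j(angles): joint-space move.
- manip.set_gripper(opening, effort=None): opening from 0.0 (shut) to 1.0 (fully open); effort is the grip in N (None keeps the last); returns when the fingers have stopped.
- manip.dwell(seconds).
- manip.inverse_kinematics(position, orientation): joint angles nearest the present ones, or None.
- manip.grab_frame(name): name is "side" or "top" or "wrist"; returns (picture, depth): 384x512x3 uint8, red, green, blue; 384x512 float32, m along the optical axis (not along the pixel's ray), 0 where there is no reading.
- manip.get_calibration(name): a dict with "camera_matrix" (3x3 intrinsics, pixels), "R" (3x3) and "t" (3): a world point X has camera coordinates R X + t. Camera axes: x right, y down, z forward; pixel columns grow to the right and rows downward; lengths in m; the calibration is good to about 2 mm. A picture is of the moment at which its call begins: read the wrist's pose just before it. get_calibration takes no time and is no camera call; for the wrist camera it gives the pose at the moment of the call.
A pose or a line that the arm cannot do raises manip.Unreachable and nothing moves.
- manip.sign_off(): hands the job in; it is judged then, once.
Trained networks look in the newest picture that a camera, given by its name, has taken for a name from the list of things; names that differ only in an ending like _2 or _b are one class to them, and where a whole thing is asked for, a point or a joint stands for the part that bears it (a point fixed in the world has none). Each returns a list of dicts, best first, with "confidence" (0 to 1); they miss things now and then, are a little off and sometimes report something else, mostly with a low value. They report only what shows in the picture. A call takes as long as a camera call. They do not tell look-alikes from the thing itself.
- manip.look_for(camera, name): "at" ([x, y, z] in m, in world coordinates, good to about 4 mm: the middle of the surface that is visible of it).
Readings, each from a call of its own:
- manip.current_time(): time.
- manip.current_qpos(): joint angles.
- manip.current_joint_vel(): joint speeds.
- manip.current_joint_torque(): joint torques, N m.
- manip.current_ee_pos(): TCP position.
- manip.current_tcp_rot(): TCP orientation.
- manip.current_force(): force on the tool from outside, world axes, zero at the start.
- manip.current_ft_torque(): the same for the moment, N m.
- manip.current_grip_width(): opening from 0.0 (shut) to 1.0 (fully open).
- manip.current_grip_force(): force on a finger pad.
Only numpy, scipy, OpenCV 4.12 (cv2) and the standard library are available. Lean on these libraries where they do the work, as an engineer would, in place of code of your own. Each camera call takes 0.05 s, during which the arm holds its last target. There are 200 camera calls.

### The job

The rinsed filling knives stand in the slotted block. Hang the two that have an eye in the handle on the pegs of the drying rack's carriage by their eyes, blade down: the wide one on the peg nearer the rubber end stop and the narrow one on the other peg; then slide the carriage fully home against that stop. Leave the knife that has no eye standing in the block and do not shift or knock over the two bottles.

Things in the scene. Friction and masses are not known exactly. Their poses are not given: they have to be found in the camera images.
- rack: Drying rack, fixed to the worktop: plywood foot 110 x 350 x 16 mm, two steel posts 22 mm thick at y = -150 and +150 mm, an aluminium rail between them (14 mm thick, 30 mm high, top at 210 mm), and a black rubber end stop on the rail at the -y end. Origin: at worktop level under the middle of the rail; y along the rail, z up; the pegs point to -x
- carriage (a joint): Position of the steel carriage (120 mm long along the rail, its top 222 mm above the worktop) on the rail, in m: 0 = at the +y end, 0.12 = home against the rubber stop at the rack's -y end; it grows towards -y of the rack. Stiff: about 3 N moves it
- stop_peg (a point): Carriage peg nearer the rubber stop (for the wide knife): round steel, 8 mm thick, 84 mm from the other peg, sticks out 62 mm from the carriage's face towards -x of the rack, rising 10 degrees to its free, round tip. This point is on the peg's axis, 31 mm from the face and 34 mm from the tip, 213.5 mm above the worktop; axes as the rack's
- open_peg (a point): The same kind of peg on the carriage's other side, away from the stop (for the narrow knife). Point and axes as for stop_peg
- tab (a point): Black push tab upright on the carriage, midway between the pegs and 57 mm behind the peg points: 24 mm (rack x) by 12 mm (rack y), 23 mm high. This point is the middle of its top, 245 mm above the worktop; axes as the rack's
- block: Wooden block, fixed, 160 (x) x 116 (y) x 50 mm high, with three slots along y at x = -45, 0 and +45 mm; slots 5 mm wide, about 94 mm long, floor 12 mm above the worktop. Origin: centre of its underside; z up
- wide_knife: Filling knife, 165 mm long, 0.12 kg, upright, blade down in one of the block's slots. Steel blade 80 mm wide, 3 mm thick; wooden handle 26 mm wide, 14 thick, ending in a square 36 x 36 mm, 14 thick, with an 18 mm eye through it along x, 147 mm above the origin. Origin: middle of the blade's edge; z up to the handle end, y across the width, x through the thickness (both faces alike)
- wide_knife_eye (a point): Centre of the wide knife's eye; axes as the knife's
- narrow_knife: Filling knife, 165 mm long, 0.12 kg, upright, blade down in one of the block's slots. Steel blade 44 mm wide, 3 mm thick; wooden handle 26 mm wide, 14 thick, ending in a square 36 x 36 mm, 14 thick, with an 18 mm eye through it along x, 147 mm above the origin. Origin: middle of the blade's edge; z up to the handle end, y across the width, x through the thickness (both faces alike)
- narrow_knife_eye (a point): Centre of the narrow knife's eye; axes as the knife's
- plain_knife: Filling knife, 165 mm long, 0.12 kg, upright, blade down in one of the block's slots. Steel blade 62 mm wide, 3 mm thick; wooden handle 26 mm wide, 14 thick, ending in a square 36 x 36 mm, 14 thick, solid, without an eye. Origin: middle of the blade's edge; z up to the handle end, y across the width, x through the thickness (both faces alike)
- glue_bottle: Orange glue bottle with a pointed nozzle, upright, 52 mm across, 190 mm high, stands loose between block and rack. Origin: centre of its underside, z up
- white_bottle: White bottle with a dark nozzle, upright, 54 mm across, 155 mm high, stands loose in front of the rack. Origin: centre of its underside, z up
Things that resemble listed ones, but are neither listed nor needed, are in the scene too. Leave any green or orange look-alike of the narrow_knife alone. Leave any blue look-alike of the wide_knife alone.

How it is judged:
By the outcome, as a careful person would: the job done as asked, in the order asked, and still so for the second after the job is handed in, with the robot touching nothing.
It also fails if it takes over 72 s, if anything falls off the work surface, if the arm or the gripper's body presses on something with over 40 N, if the wrist force passes 120 N, or if a joint passes its speed limit or range.

## Working session

There is one attempt and no reset: what is moved stays moved. The work goes in short steps, each a Python script; the robot and the scene stay as the last script left them, time stands still between calls to the robot, and variables do not carry over. Pictures are saved under pics/ and viewed, at most 12 in all, crops included, and the job is handed in when it is done.

```bash
mkdir -p pics; python3 - <<'E'
from bench import manip
import cv2, numpy as np
for c in ("top","side"):
    im,d=manip.grab_frame(c); np.savez(f"{c}.npz",im=im,d=d,**{k:np.array(v) for k,v in manip.get_calibration(c).items()})
    cv2.imwrite(f"pics/{c}0.png",cv2.resize(im[:,:,::-1],(800,600),interpolation=cv2.INTER_CUBIC))
    for n in ["rack","carriage","stop_peg","open_peg","tab","block","wide_knife","wide_knife_eye","narrow_knife","narrow_knife_eye","plain_knife","glue_bottle","white_bottle"]:
        print(c,n,[(np.round(r["at"],3).tolist(),round(r["confidence"],2)) for r in manip.look_for(c,n)][:4])
    k=manip.get_calibration(c);print(np.round(k["camera_matrix"],1).tolist(),np.round(k["R"],3).tolist(),np.round(k["t"],3))
print(manip.current_time())
E
```

```text
top rack [([0.607, -0.317, 0.119], 0.91)]
top carriage [([0.584, -0.26, 0.224], 0.92)]
top stop_peg [([0.581, -0.265, 0.224], 0.92)]
top open_peg [([0.581, -0.266, 0.225], 0.63)]
top tab [([0.588, -0.261, 0.224], 0.56)]
top block [([0.457, 0.2, 0.049], 0.71)]
top wide_knife [([0.425, 0.221, 0.144], 0.73), ([0.515, 0.214, 0.14], 0.26)]
top wide_knife_eye [([0.428, 0.218, 0.142], 0.53)]
top narrow_knife [([0.468, 0.218, 0.149], 0.76), ([0.333, 0.146, 0.13], 0.53), ([0.419, 0.329, 0.139], 0.52)]
top narrow_knife_eye [([0.474, 0.222, 0.148], 0.75), ([0.416, 0.327, 0.138], 0.55), ([0.331, 0.144, 0.13], 0.5)]
top plain_knife []
top glue_bottle [([0.543, 0.02, 0.13], 0.73)]
top white_bottle [([0.542, 0.021, 0.128], 0.19), ([0.608, -0.32, 0.121], 0.16)]
[[430.9, 0.0, 253.9], [0.0, 430.9, 196.1], [0.0, 0.0, 1.0]] [[0.34, -0.941, -0.009], [-0.861, -0.307, -0.405], [0.379, 0.145, -0.914]] [-0.144  0.469  1.072]
side rack [([0.61, -0.311, 0.013], 0.92)]
side carriage [([0.594, -0.275, 0.217], 0.74)]
side stop_peg [([0.587, -0.277, 0.218], 0.58)]
side open_peg [([0.59, -0.276, 0.218], 0.82)]
side tab [([0.59, -0.273, 0.218], 0.85)]
side block [([0.473, 0.18, 0.049], 0.6)]
side wide_knife [([0.344, 0.018, 0.068], 0.75)]
side wide_knife_eye [([0.34, 0.023, 0.066], 0.63), ([0.434, 0.206, 0.13], 0.62)]
side narrow_knife [([0.335, 0.144, 0.128], 0.82), ([0.478, 0.212, 0.129], 0.61), ([0.424, 0.327, 0.104], 0.52)]
side narrow_knife_eye [([0.424, 0.33, 0.107], 0.84), ([0.327, 0.14, 0.132], 0.65), ([0.474, 0.21, 0.131], 0.49)]
side plain_knife [([0.524, 0.205, 0.128], 0.61)]
side glue_bottle [([0.558, -0.006, 0.085], 0.81), ([0.476, 0.212, 0.129], 0.31)]
side white_bottle [([0.335, -0.221, 0.076], 0.8)]
[[494.2, 0.0, 251.3], [0.0, 494.2, 188.0], [0.0, 0.0, 1.0]] [[0.987, -0.161, -0.006], [-0.097, -0.564, -0.82], [0.129, 0.81, -0.572]] [-0.449  0.192  1.453]
1.4
```

View pics/top0.png

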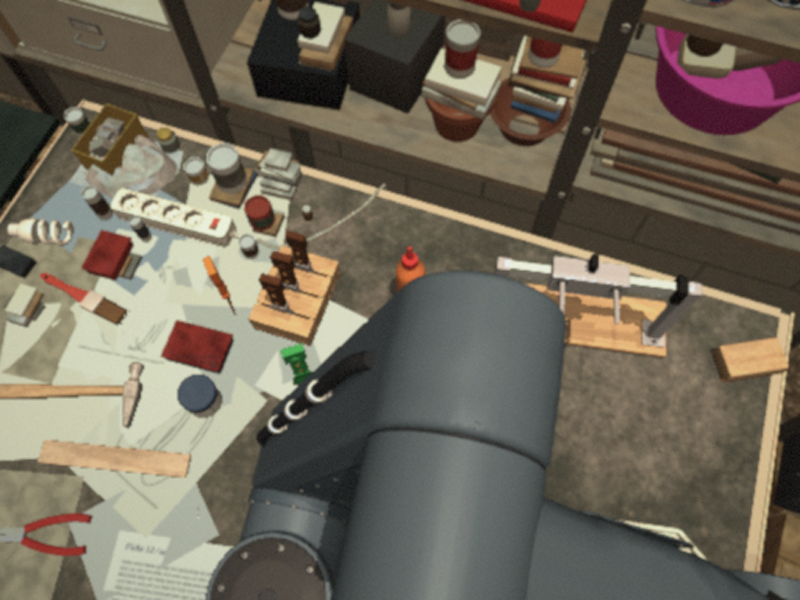

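View pics/side0.png

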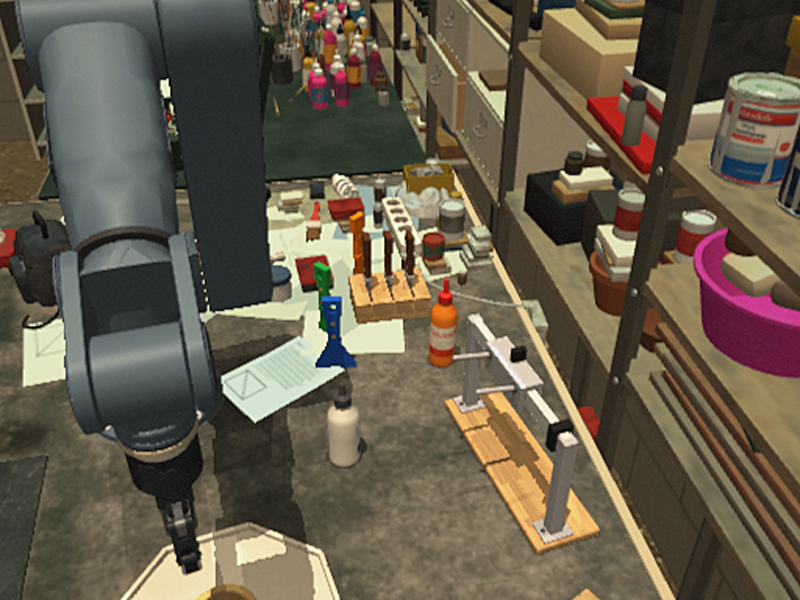

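The top view shows three brown-handled knives standing in the block at about (273,290), (286,268) and (298,248). The green look-alike is at (295,362) and the orange one at (217,285). In the side view the blue one is at (332,330), the white bottle at (343,430), the glue bottle at (443,325), and the rack at about (520,430) with its rubber stop at (558,430). Next I'll get the geometry from depth and an enlarged crop of the knives.

```bash
cat > geo.py <<'E'
import numpy as np, cv2
def cloud(im,d,k):
    K=k["camera_matrix"];v,u=np.mgrid[:d.shape[0],:d.shape[1]]
    pc=np.stack([(u-K[0,2])/K[0,0]*d,(v-K[1,2])/K[1,1]*d,d],-1)
    X=(pc-k["t"])@k["R"]; X[d<=0]=np.nan
    return X
def sel(X,lo,hi): return np.all((X>lo)&(X<hi),-1)
def rect(p):
    (c,s,a)=cv2.minAreaRect((p[:,:2]*1000).astype(np.float32)); return np.round(c,1),np.round(s,1),round(a,1)
E
python3 - <<'E'
from geo import *
for c in ("top","side"):
    k=np.load(c+".npz");X=cloud(k["im"],k["d"],k)
    def show(n,lo,hi):
        p=X[sel(X,lo,hi)]
        if len(p)>8: print(c,n,len(p),rect(p),"zmed",round(float(np.median(p[:,2])),4))
    show("rail+car",[.45,-.55,.19],[.75,-.08,.235])
    show("car top",[.45,-.5,.2185],[.75,-.08,.227])
    show("tab",[.45,-.5,.238],[.75,-.08,.252])
    show("foot",[.45,-.55,.012],[.75,-.08,.021])
    show("block top",[.34,.1,.046],[.6,.3,.054])
    show("knife tops",[.35,.15,.165],[.6,.28,.19])
    show("glue",[.48,-.06,.03],[.6,.08,.21]);show("white",[.28,-.28,.03],[.4,-.17,.17])
    for x in (.425,.472,.52): show("k%.3f"%x,[x-.02,.15,.135],[x+.02,.28,.19])
im=np.load("side.npz")["im"];cr=im[135:215,215:285]
im2=np.load("top.npz")["im"];cr2=im2[135:225,155:225]
a=cv2.resize(cr[:,:,::-1],(400,457),interpolation=cv2.INTER_CUBIC);b=cv2.resize(cr2[:,:,::-1],(356,457),interpolation=cv2.INTER_CUBIC)
cv2.imwrite("pics/crop.png",np.hstack([a,b]))
E
```

```text
top rail+car 1851 (array([ 569.5, -281.4]), array([101.8, 322. ]), 9.8) zmed 0.2131
top car top 679 (array([ 574.7, -312.2]), array([101.7, 211. ]), 9.5) zmed 0.2212
top tab 49 (array([ 604.3, -260.5]), array([23.2, 11.7]), 11.0) zmed 0.2436
top foot 1866 (array([ 632.5, -366.7]), array([111.6, 353.1]), 11.2) zmed 0.0156
top block top 1269 (array([476.6, 222.8]), array([160.3, 116.9]), 1.7) zmed 0.0494
top knife tops 263 (array([476.4, 224.6]), array([ 38.7, 107.2]), 86.6) zmed 0.1756
top glue 298 (array([551.2,  21.8]), array([38.3, 50.6]), 29.9) zmed 0.1309
top k0.425 162 (array([431.9, 226.1]), array([17. , 37.1]), 2.0) zmed 0.171
top k0.472 168 (array([476.8, 225.9]), array([16.8, 38.1]), 1.8) zmed 0.1686
top k0.520 141 (array([521.8, 219.7]), array([15.2, 35.5]), 0.5) zmed 0.1686
side rail+car 1646 (array([ 571.9, -287.5]), array([103.5, 324.3]), 11.9) zmed 0.211
side car top 433 (array([ 576.9, -315.9]), array([101.6, 209. ]), 10.2) zmed 0.2203
side tab 39 (array([ 606.2, -267. ]), array([21., 15.]), 27.4) zmed 0.2425
side foot 3075 (array([ 617.3, -280.2]), array([111.5, 349.2]), 10.9) zmed 0.0145
side block top 577 (array([481.3, 215.2]), array([160.4, 119.6]), 1.3) zmed 0.0481
side knife tops 119 (array([481.6, 217.4]), array([ 42.3, 105.7]), 86.3) zmed 0.1728
side glue 630 (array([554.9,   9.5]), array([49.9, 51.3]), 77.9) zmed 0.0994
side white 711 (array([ 336.1, -215. ]), array([49.4, 53.9]), 79.7) zmed 0.0881
side k0.425 84 (array([436. , 218.3]), array([43.2, 14.5]), 89.9) zmed 0.1633
side k0.472 85 (array([481.5, 221.6]), array([15.2, 49.3]), 1.1) zmed 0.1652
side k0.520 78 (array([526.4, 212.2]), array([14.9, 38.3]), 4.6) zmed 0.1629
```

View pics/crop.png

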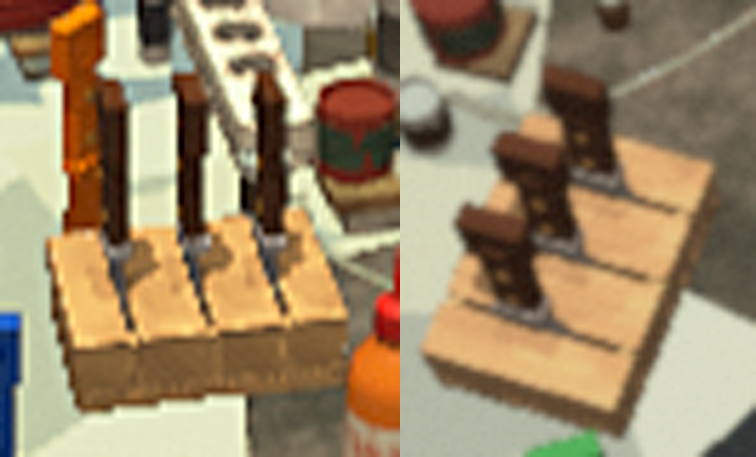

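```bash
cat > hlp.py <<'E'
from bench import manip
from geo import *
def down(yaw,flip=False):   # tool z down, tool y (closing line) along world yaw+90deg
    a=np.deg2rad(yaw)+(np.pi if flip else 0); x=np.array([np.cos(a),np.sin(a),0]); z=np.array([0,0,-1.])
    return np.c_[x,np.cross(z,x),z]
def cam_in_tool():
    k=manip.get_calibration("wrist");R=np.array(manip.current_tcp_rot());p=np.array(manip.current_ee_pos())
    Rc=k["R"].T; c=-k["R"].T@k["t"]
    return R.T@Rc, R.T@(c-p)
def look_pose(target,cam,up_hint=(0,0,1),roll=0):
    Rct,tct=cam_in_tool(); z=np.subtract(target,cam);z=z/np.linalg.norm(z)
    x=np.cross(z,up_hint);x/=np.linalg.norm(x);Rc=np.c_[x,np.cross(z,x),z]
    c,s=np.cos(roll),np.sin(roll);Rc=Rc@np.array([[c,-s,0],[s,c,0],[0,0,1]])
    R=Rc@Rct.T; return np.array(cam)-R@tct,R
def shot(name,crop=None):
    k=manip.get_calibration("wrist");im,d=manip.grab_frame("wrist");np.savez(name+".npz",im=im,d=d,**k)
    cv2.imwrite(f"pics/{name}.png",im[:,:,::-1]);return im,cloud(im,d,k),k
E
python3 - <<'E'
from hlp import *
Rct,tct=cam_in_tool();print(np.round(Rct,3).tolist(),np.round(tct,3),np.round(manip.current_tcp_rot(),3).tolist())
T=np.array([.477,.22,.13])
p0=manip.current_ee_pos()
best=[]
for el in (50,45,40):
  for az in (180,200,215,235):
    for r in (.28,.33):
      for roll in (0,np.pi):
        e,a=np.deg2rad([el,az]);cam=T+r*np.array([np.cos(e)*np.cos(a),np.cos(e)*np.sin(a),np.sin(e)])
        p,R=look_pose(T,cam,roll=roll);q=manip.inverse_kinematics(p,R)
        if q is not None: best.append((el,az,r,round(roll),np.round(p,2).tolist(),np.round(q,2).tolist()))
for b in best[:14]: print(b)
print(len(best))
E
```

```text
[[0.0, -0.963, -0.269], [1.0, -0.0, 0.0], [-0.0, -0.269, 0.963]] [ 0.068 -0.001 -0.143] [[0.975, 0.223, -0.0], [0.223, -0.975, 0.0], [-0.0, -0.0, -1.0]]
(50, 180, 0.28, 0, [0.38, 0.22, 0.21], [0.77, 0.11, 2.43, 4.42, 0.65, -2.28])
(50, 180, 0.28, 3, [0.42, 0.22, 0.24], [0.5, 0.05, 2.07, -0.32, 0.67, -0.85])
(50, 180, 0.33, 0, [0.34, 0.22, 0.25], [0.87, -0.04, 2.43, 4.69, 0.68, -2.53])
(50, 180, 0.33, 3, [0.39, 0.22, 0.28], [0.54, -0.06, 2.07, -0.31, 0.78, -0.85])
(50, 200, 0.28, 0, [0.38, 0.19, 0.21], [0.33, -0.01, 2.57, 3.1, 0.39, -1.54])
(50, 200, 0.28, 3, [0.42, 0.2, 0.24], [0.34, 0.0, 2.11, 0.0, 0.6, -1.58])
(50, 200, 0.33, 0, [0.35, 0.17, 0.25], [0.33, -0.23, 2.58, 3.04, 0.18, -1.49])
(50, 200, 0.33, 3, [0.39, 0.19, 0.28], [0.34, -0.12, 2.12, 0.0, 0.71, -1.58])
(50, 215, 0.28, 0, [0.39, 0.16, 0.21], [-0.05, 0.02, 2.54, 2.01, 0.59, -0.92])
(50, 215, 0.28, 3, [0.43, 0.19, 0.24], [0.22, 0.01, 2.11, 0.26, 0.64, -2.14])
(50, 215, 0.33, 0, [0.37, 0.14, 0.25], [-0.15, -0.19, 2.56, 1.62, 0.61, -0.56])
(50, 215, 0.33, 3, [0.4, 0.17, 0.28], [0.18, -0.11, 2.12, 0.25, 0.76, -2.15])
(50, 235, 0.28, 0, [0.42, 0.14, 0.21], [-0.3, 0.16, 2.37, 1.42, 0.92, -0.81])
(50, 235, 0.28, 3, [0.44, 0.17, 0.24], [0.09, 0.07, 2.05, 0.46, 0.8, -2.72])
39
```

```bash
python3 - <<'E'
from hlp import *
def view(T,az,el,r,rolls,name):
    e,a=np.deg2rad([el,az]);cam=np.array(T)+r*np.array([np.cos(e)*np.cos(a),np.cos(e)*np.sin(a),np.sin(e)])
    q0=np.array(manip.current_qpos());c=[]
    for roll in rolls:
        q=manip.inverse_kinematics(*look_pose(T,cam,roll=roll))
        if q is not None:c.append(q)
    q=min(c,key=lambda q:abs(np.array(q)-q0).max());print(name,np.round(q,2),manip.current_time())
    manip.move_j(q);return shot(name)
p=np.array(manip.current_ee_pos());p[2]=.4
manip.move_l(p,max_speed=.25)
im,X,k=view([.57,-.275,.2],191,65,.36,(np.pi,0),"w_rack")
for n in ["carriage","stop_peg","open_peg","tab","white_bottle"]: print(n,[(np.round(r["at"],4).tolist(),round(r["confidence"],2)) for r in manip.look_for("wrist",n)][:3])
im,X,k=view([.477,.22,.13],200,50,.33,(np.pi,),"w_block")
for n in ["wide_knife","wide_knife_eye","narrow_knife","narrow_knife_eye","plain_knife"]: print(n,[(np.round(r["at"],4).tolist(),round(r["confidence"],2)) for r in manip.look_for("wrist",n)][:3])
print(manip.current_time())
E
python3 -c "
import cv2,numpy as np
a=cv2.imread('pics/w_rack.png');b=cv2.imread('pics/w_block.png')
cv2.imwrite('pics/both.png',np.hstack([cv2.resize(a,(400,300)),cv2.resize(b,(400,300))]))
cv2.imwrite('pics/wb2.png',cv2.resize(b,(800,600),interpolation=cv2.INTER_CUBIC))"
```

```text
w_rack [-0.95  0.07  1.81  0.74  1.07  0.12] 2.225
carriage [([0.5834, -0.2669, 0.2255], 0.58)]
stop_peg [([0.5851, -0.2686, 0.2244], 0.92)]
open_peg [([0.5861, -0.2621, 0.2291], 0.66), ([0.5481, 0.0051, 0.1062], 0.42)]
tab [([0.5898, -0.2677, 0.2186], 0.96)]
white_bottle []
w_block [ 0.34 -0.12  2.12  0.    0.71 -1.58] 4.025
wide_knife [([0.3474, 0.0312, 0.1486], 0.96), ([0.4263, 0.2215, 0.1512], 0.68)]
wide_knife_eye [([0.3502, 0.0376, 0.1429], 0.98), ([0.4245, 0.2239, 0.1474], 0.78)]
narrow_knife [([0.4736, 0.2206, 0.154], 0.91), ([0.3345, 0.1483, 0.1657], 0.87), ([0.4189, 0.33, 0.1408], 0.8)]
narrow_knife_eye [([0.3327, 0.1415, 0.1634], 0.72), ([0.4146, 0.3272, 0.1403], 0.69), ([0.47, 0.2183, 0.1552], 0.66)]
plain_knife [([0.519, 0.2107, 0.1514], 0.92)]
6.1333
```

View pics/wb2.png

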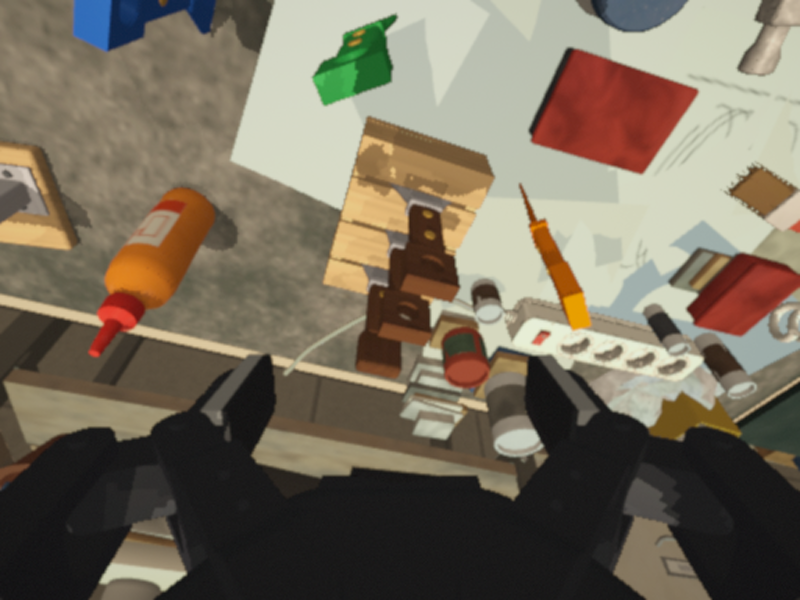

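View pics/w_rack.png

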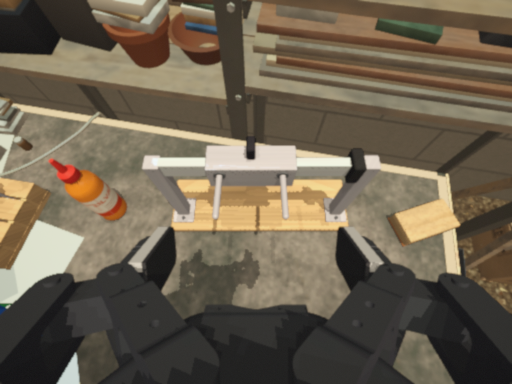

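The wrist view of the block is upside down. The three brown knives have their squares at about (430,275), (403,315) and (380,350), from nearest to the robot to farthest. The orange knife (560,275) and the green and blue ones are look-alikes. In the rack view the pegs are at (217,195) and (284,195), and the stop at (357,165) is on the right, so the right-hand peg is the stop peg. Next is one enlarged crop of the three candidates, plus geometry from the wrist depth.

```bash
python3 - <<'E'
from geo import *
b=np.load("w_block.npz");cr=cv2.rotate(b["im"][70:245,200:315][:,:,::-1],cv2.ROTATE_180)
cv2.imwrite("pics/knives.png",cv2.resize(cr,None,fx=3.4,fy=3.4,interpolation=cv2.INTER_CUBIC))
X=cloud(b["im"],b["d"],b)
def show(n,lo,hi,X):
    p=X[sel(X,lo,hi)]
    if len(p)>8: print(n,len(p),rect(p),"zmed",round(float(np.median(p[:,2])),4),"zmax",round(float(np.percentile(p[:,2],98)),4))
show("block",[.34,.1,.044],[.6,.3,.056],X)
for x in (.43,.476,.523):
    show("top",[x-.02,.15,.168],[x+.02,.28,.19],X);show("shoulder",[x-.02,.13,.056],[x+.02,.3,.085],X);show("sq",[x-.02,.15,.14],[x+.02,.28,.19],X)
k=np.load("w_rack.npz");X=cloud(k["im"],k["d"],k)
show("tab",[.5,-.45,.236],[.7,-.1,.255],X);show("cartop",[.56,-.35,.217],[.7,-.18,.228],X);show("foot",[.45,-.55,.01],[.75,-.08,.022],X)
# pegs: in rack frame about tab
m=sel(X,[.5,-.45,.236],[.7,-.1,.255]);p=X[m];c=np.array(rect(p)[0])/1000
a=np.deg2rad(11);ex=np.array([np.cos(a),np.sin(a)]);ey=np.array([-ex[1],ex[0]])
Y=np.stack([(X[...,:2]-c)@ex,(X[...,:2]-c)@ey,X[...,2]],-1)
for s in (-1,1):
    q=Y[sel(Y,[-.10,s*.042-.015,.195],[-.035,s*.042+.015,.235])]
    print("peg",s,len(q),np.round(q.min(0),4),np.round(q.max(0),4),np.round(np.median(q,0),4),np.round(np.polyfit(q[:,0],q[:,1],1),3),np.round(np.polyfit(q[:,0],q[:,2],1),3))
q=Y[sel(Y,[-.02,-.25,.20],[.02,.2,.217])];print("rail y",np.percentile(q[:,1],[1,99]))
q=Y[sel(Y,[-.03,-.25,.2165],[.03,-.065,.26])];print("stop y",np.round(np.percentile(q[:,1],[1,99]),4),len(q), q[:,2].max() if len(q) else 0)
q=Y[sel(Y,[-.03,-.064,.2165],[.03,.07,.226])];print("car y",np.round(np.percentile(q[:,1],[1,99]),4))
E
```

```text
block 5283 (array([477.4, 222.3]), array([160.5, 116.6]), 1.7) zmed 0.0497 zmax 0.0519
top 594 (array([432.5, 225.2]), array([15.7, 36.4]), 2.0) zmed 0.1765 zmax 0.1778
shoulder 206 (array([429.7, 224.6]), array([14.8, 41.8]), 13.6) zmed 0.0762 zmax 0.0845
sq 1144 (array([432.5, 225.1]), array([15.7, 36.6]), 2.0) zmed 0.1686 zmax 0.1777
top 476 (array([477.6, 224.7]), array([15.3, 36.5]), 1.8) zmed 0.1763 zmax 0.1776
shoulder 104 (array([475.1, 216.3]), array([13.1, 17.4]), 32.4) zmed 0.0762 zmax 0.0843
sq 996 (array([477.6, 224.6]), array([15.8, 36.5]), 1.0) zmed 0.1671 zmax 0.1775
top 331 (array([522.7, 218.8]), array([15.2, 35. ]), 2.8) zmed 0.1754 zmax 0.1773
shoulder 134 (array([520. , 211.3]), array([13.6, 22. ]), 27.5) zmed 0.0753 zmax 0.0838
sq 738 (array([522.6, 218.8]), array([15.6, 35. ]), 3.5) zmed 0.1661 zmax 0.177
tab 180 (array([ 604.1, -262.7]), array([23.6, 11.4]), 11.3) zmed 0.2441 zmax 0.2458
cartop 2216 (array([ 584.6, -265.9]), array([ 63.7, 119.9]), 10.2) zmed 0.2217 zmax 0.2232
foot 7064 (array([ 622.7, -322.1]), array([108.4, 445. ]), 10.9) zmed 0.0158 zmax 0.0203
peg -1 249 [-0.0899 -0.0457  0.211 ] [-0.035  -0.0377  0.224 ] [-0.0647 -0.0414  0.2183] [ 0.003 -0.041] [-0.166  0.207]
peg 1 251 [-0.0899  0.0382  0.2107] [-0.0352  0.0462  0.2241] [-0.065   0.0416  0.2181] [-0.004  0.041] [-0.167  0.207]
rail y [-0.17254501  0.14464976]
stop y [-0.1511 -0.1351] 269 0.22081194740383978
car y [-0.0581  0.0586]
```

View pics/knives.png

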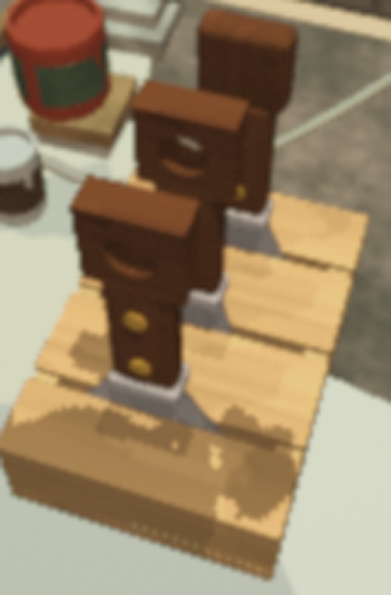

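The crop settles it. The near knife (eye at (130,258), broad blade shoulder) is the wide one, the middle knife (eye at (180,155), small shoulder) is the narrow one, and the far knife (245,65) is solid, so it's the plain one. The networks agree. Now grasping the wide knife.

```bash
cat >> hlp.py <<'E'
a=np.deg2rad(11.);ex=np.array([np.cos(a),np.sin(a),0]);ey=np.array([-ex[1],ex[0],0])
TAB=np.array([.6041,-.2627,0]); PEG={s:TAB-.057*ex+s*.0415*ey+np.array([0,0,.2130]) for s in (-1,1)}
def inhand(name):
    R=np.array(manip.current_tcp_rot());p=np.array(manip.current_ee_pos());im,X,k=shot(name)
    Y=(X-p)@R;q=Y[sel(Y,[-.02,-.018,-.06],[.02,.018,.004])]
    t=np.percentile(q[:,2],3); top=q[q[:,2]<t+.004]
    print("in tool: top z",round(t,4),"x",np.round(np.percentile(top[:,0],[2,98]),4),"y",np.round(np.percentile(top[:,1],[2,98]),4),len(q))
def grasp(xy,name,flip):
    R=down(1.7,flip)
    manip.move_ptp([*xy,.27],R);manip.move_l([*xy,.138],max_speed=.15)
    manip.set_gripper(0,50);print("grip",manip.current_grip_width(),manip.current_grip_force(),np.round(manip.current_ee_pos(),4))
    manip.move_l([*xy,.40],max_speed=.2);print("lifted",manip.current_grip_width(),np.round(manip.current_force(),1),manip.current_time())
    inhand(name)
E
python3 - <<'E'
from hlp import *
for f in (0,1):
    print(f,[np.round(q,2).tolist() if (q:=manip.inverse_kinematics(p,down(y,f))) is not None else None for p,y in (([.4325,.2252,.138],1.7),([.4325,.2252,.4],1.7),(PEG[-1]-.07*ex,11),(PEG[1],11))])
f=min((0,1),key=lambda f:abs(manip.inverse_kinematics(PEG[-1],down(11,f))[5]))
print("flip",f,PEG)
grasp((.4325,.2252),"g1",f)
E
```

```text
0 [[0.38, 0.37, 1.9, -0.0, 0.88, 1.93], [0.38, 0.11, 1.55, -0.0, 1.48, 1.93], [-0.67, 0.44, 1.57, -0.0, 1.13, 0.71], [-0.49, 0.44, 1.57, -0.0, 1.13, 0.89]]
1 [[0.38, 0.37, 1.9, -0.0, 0.88, -1.22], [0.38, 0.11, 1.55, -0.0, 1.48, -1.22], [-0.67, 0.44, 1.57, -0.0, 1.13, -2.43], [-0.49, 0.44, 1.57, -0.0, 1.13, -2.25]]
flip 0 {-1: array([ 0.55606582, -0.31431364,  0.213     ]), 1: array([ 0.54022868, -0.23283858,  0.213     ])}
grip 0.41573900355973686 49.47574445977807 [0.4327 0.2253 0.1384]
lifted 0.4124047335612194 [-0.8 -0.6 -1.1] 12.075
in tool: top z -0.0396 x [-0.0063  0.0087] y [-0.0173  0.0176] 5030
```

```bash
cat >> hlp.py <<'E'
UP=np.array([0,0,1.])
def at(s,d,dz=0): # TCP pose with the eye on peg s's axis, d along +ex from peg point
    return PEG[s]+d*ex+(-d*np.tan(np.deg2rad(10))-.0213+dz)*UP
def F(n): print(n,np.round(manip.current_force(),1),np.round(manip.current_ee_pos(),4),round(manip.current_time(),2))
def hang(s,name):
    R=down(11); P=at(s,-.075)
    manip.move_ptp([P[0],P[1],.40],R);manip.move_l(P,max_speed=.2);F("pre")
    manip.move_l(at(s,-.02,-.001),max_speed=.1);F("tip in")
E
python3 - <<'E'
from hlp import *
hang(-1,"h1")
shot("h1")
E
```

```text
pre [-0.7 -0.  -1.4] [ 0.4829 -0.3289  0.2061] 15.25
tip in [-0.2  1.4 -0.6] [ 0.5362 -0.3181  0.1942] 15.96
```

View pics/h1.png

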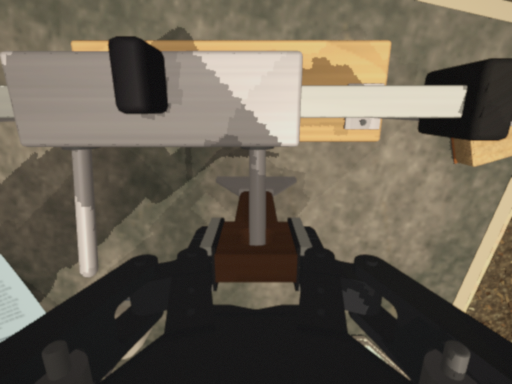

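The peg enters the eye at (257,240), and contact force is low. I'll seat the knife and release it.

```bash
cat >> hlp.py <<'E'
def seat(s,name):
    manip.move_l(at(s,.006,-.001),max_speed=.08);F("in")
    for dz in (-.003,-.0045):
        manip.move_l(at(s,.006,dz),max_speed=.03);F("lower")
        if manip.current_force()[2]>1.5: break
    manip.set_gripper(.62);manip.dwell(.3);F("open")
    p=np.array(manip.current_ee_pos());p[2]=.40;manip.move_l(p,max_speed=.2);im,X,k=shot(name);manip.set_gripper(1.)
E
python3 - <<'E'
from hlp import *
seat(-1,"s1")
E
```

```text
in [-0.2 -0.2 -1.2] [ 0.5621 -0.313   0.1893] 16.49
lower [0.1 0.2 0. ] [ 0.5619 -0.3133  0.1879] 16.74
lower [-2.3  1.6  8.7] [ 0.5621 -0.3134  0.1874] 16.99
open [-0.9 -0.7  0.5] [ 0.5619 -0.3132  0.1861] 17.61
```

View pics/s1.png

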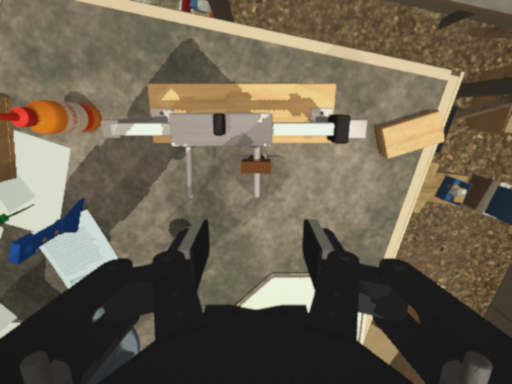

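The wide knife hangs on the stop-side peg at (256,165). Next is the narrow one.

```bash
python3 - <<'E'
from hlp import *
grasp((.4776,.2247),"g2",0)
if .3<manip.current_grip_width()<.5:
    hang(1,"h2");im,_,_=shot("h2")
E
```

```text
grip 0.4119644198428474 49.506435384973884 [0.4778 0.2248 0.1384]
lifted 0.4161241762393565 [ 0.2 -1.1 -0.7] 24.3167
in tool: top z -0.0395 x [-0.0066  0.0089] y [-0.0173  0.0176] 5040
pre [ 0.  -0.8 -0.5] [ 0.4671 -0.2473  0.2059] 27.22
tip in [ 0.1 -0.3 -0.3] [ 0.5204 -0.2366  0.1942] 27.93
```

View pics/h2.png

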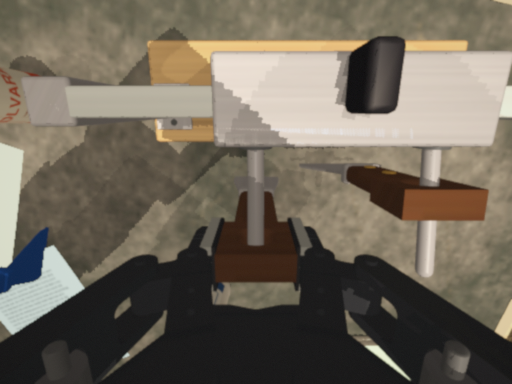

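The narrow knife's eye is also over its peg tip at (257,240), and the wide knife still hangs at (430,195). I'll seat this one, then push the tab.

```bash
python3 - <<'E'
from hlp import *
seat(1,"s2")
manip.set_gripper(0,40)
R=down(11);T=lambda y,z:TAB+y*ey+z*UP
manip.move_ptp(T(.05,.32),R);manip.move_l(T(.05,.229),max_speed=.15);F("beside")
y=.05
fy=lambda:float(np.dot(manip.current_force(),ey))
f0=fy()
manip.move_l(T(-.035,.229),max_speed=.06);print("mid",fy()-f0);F("mid")
y=-.035
while y>-.08:
    y-=.003;manip.move_l(T(y,.229),max_speed=.03);f=fy()-f0;print(round(y,3),round(f,1),end="; ")
    if f>16: break
manip.dwell(.2);F("end");print(fy()-f0, ((np.array(manip.current_ee_pos())-TAB)@ey))
E
```

```text
in [-0.3 -0.  -2.1] [ 0.5462 -0.2315  0.1894] 28.46
lower [-0.2  0.   1. ] [ 0.5461 -0.2318  0.1879] 28.71
lower [-2.8  1.  10.5] [ 0.5463 -0.232   0.1873] 28.96
open [ 0.2 -0.1 -0.4] [ 0.5461 -0.2317  0.1861] 29.57
beside [ 0.3 -0.9 -0.2] [ 0.595  -0.2141  0.2307] 33.26
mid 1.5721395922234818
mid [ 0.5  0.8 -0.4] [ 0.6107 -0.2971  0.229 ] 34.83
-0.038 2.3; -0.041 1.9; -0.044 2.6; -0.047 1.1; -0.05 1.2; -0.053 2.4; -0.056 9.6; -0.059 25.0; end [-9.2 21.6  8.8] [ 0.6147 -0.317   0.229 ] 37.02
23.835628131387367 -0.05529439351602593
```

```bash
python3 - <<'E'
from hlp import *
T=lambda y,z:TAB+y*ey+z*UP
manip.move_l(T(-.03,.229),max_speed=.1);manip.move_l(T(-.03,.34),max_speed=.2)
T0=TAB-.075*ey-.03*ex+.2*UP;e,az=np.deg2rad([50,185]);cam=T0+.38*np.array([np.cos(e)*np.cos(az),np.cos(e)*np.sin(az),np.sin(e)])
q0=np.array(manip.current_qpos());c=[q for r in (0,np.pi) if (q:=manip.inverse_kinematics(*look_pose(T0,cam,roll=r))) is not None]
q=min(c,key=lambda q:abs(np.array(q)-q0).max());manip.move_j(q);im,X,k=shot("fin")
Y=np.stack([(X-TAB)@ex,(X-TAB)@ey,X[...,2]],-1)
t=Y[sel(Y,[-.03,-.125,.236],[.03,.05,.255])];print("tab y",np.percentile(t[:,1],[2,98]))
g=[Y[sel(Y,[-.01,lo,.2],[.02,hi,.2235])][:,1] for lo,hi in((-.14,.05),)][0]
side,_=manip.grab_frame("side")
print(manip.current_time())
cv2.imwrite("pics/fin2.png",np.hstack([cv2.resize(im[:,:,::-1],(400,300)),cv2.resize(side[150:360,180:460,::-1],(400,300))]))
E
```

```text
tab y [-0.07927205 -0.06803183]
39.325
```

View pics/fin2.png

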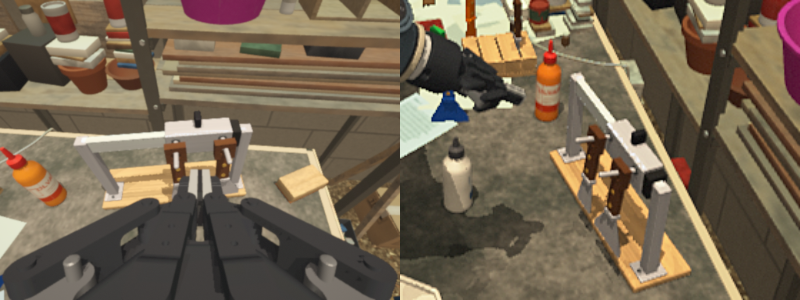

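Both knives hang blade down, at (175,160) and (225,160) in the left picture. The carriage is up against the black stop at (237,130), the plain knife is still in the block, and both bottles stand. One offline check on the gap at the stop.

```bash
python3 - <<'E'
from geo import *
a=np.deg2rad(11.);ex=np.array([np.cos(a),np.sin(a),0]);ey=np.array([-ex[1],ex[0],0]);TAB=np.array([.6041,-.2627,0])
for f in("w_rack","fin"):
    k=np.load(f+".npz");X=cloud(k["im"],k["d"],k);Y=np.stack([(X-TAB)@ex,(X-TAB)@ey,X[...,2]],-1)
    b=sel(Y,[-.035,-.17,.195],[.035,.09,.235]);y=Y[b][:,1];br=k["im"][b].mean(-1)
    print(f,"dark(stop)",np.percentile(y[(br<60)&(y<-.1)],[2,98]).round(4),"light(carriage z>.2175)",np.percentile(y[(br>90)&(Y[b][:,2]>.2175)&(y>-.145)],[1,99]).round(4))
im=np.load("fin.npz")["im"][145:215,200:335,::-1];cv2.imwrite("pics/gap.png",cv2.resize(im,None,fx=5,fy=5,interpolation=cv2.INTER_CUBIC))
E
```

```text
w_rack dark(stop) [-0.1491 -0.1346] light(carriage z>.2175) [-0.0582  0.0586]
fin dark(stop) [-0.1491 -0.1365] light(carriage z>.2175) [-0.1325 -0.0149]
```

View pics/gap.png

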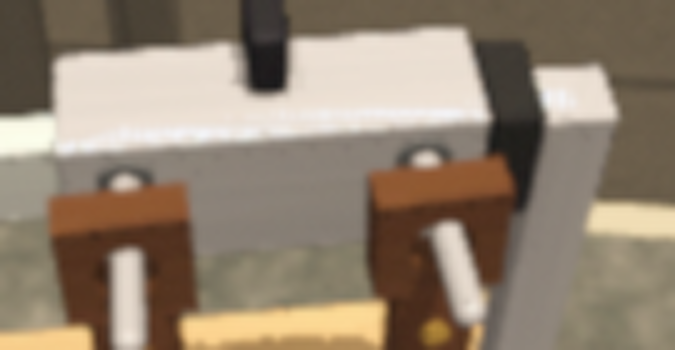

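The carriage end meets the stop with no visible gap, and both pegs pass through the eyes.

```bash
python3 -c "
from bench import manip
print(manip.current_force());print(manip.sign_off())"
```

```text
[ 0.58293164 -0.23978078 -0.46833543]
the job is handed in; nothing more can be done
None
```

The job is handed in at about 39 s: the wide knife hangs by its eye on the stop-side peg and the narrow one on the other, the carriage is home against the stop, and the plain knife and both bottles are still standing in the last pictures.

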